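# Zero the load read-out, free the catch, and hold the hand press down on a specimen

## Robot

A 6-joint arm with a two-finger parallel gripper is mounted at the origin on the work surface; the furniture and walls round the work are solid. World frame = base frame: x ahead of the robot, y to its left, z up, the work surface at z = 0. Lengths are in m, angles in rad, forces in N, time in s.
With the tool pointing down it reaches from about 0.275 to 0.85 m from the base axis. Payload 19 kg.
Tool frame: the origin (TCP) lies between the finger pads; the fingertips stand 25 mm ahead of it and the grasp point (between the pads) lies 6 mm ahead of it (finger_overhang is the z of the fingertips in the tool frame, in m); z points along the fingers, y is the direction in which the jaws open and shut (so a half turn about z gives the same grasp; the last joint's range is limited). The gripper opens to 85 mm and grips with 20 to 120 N. Pads are 22 mm wide; open, the fingers measure 114 mm over their backs; the gripper's body (76 mm by 85 mm) begins 54 mm behind the grasp point. The pads swing forward as they close: fully open they stand 13 mm farther back than shut.
Start: joints at [-0.808, 0.15, 1.437, -0, 1.554, -0.134], TCP at [0.449, -0.359, 0.256] pointing down, gripper open.
Joint ranges: [-2.8, 2.8], [-0.68, 2.1], [0.12, 2.68], [-1.39, 4.53], [0.16, 2.79], [-2.81, 2.81]. Speed limits (rad/s): [1.89, 1.89, 2.22, 3.01, 3.01, 3.01].

## Interface

Orientations are given as a unit quaternion [w, x, y, z].
In Python, from plant import goto, servo_line, move_j, command_gripper, hold, ik, get_state, read_camera, PlanningError, hand_in, finger_overhang gives the robot as it stands. The module is installed in compiled form; this text tells all that it offers. Calls block until the motion is done:
- goto(position, orientation): joint-space move of the TCP to a pose.
- servo_line(position, rotation=None, speed=0.15): straight line of the TCP; rotation=None keeps the orientation; speed is the mean speed in m/s.
- move_j(angles): joint-space move.
- command_gripper(opening, grip_force=None): finger opening in m; grip_force is the grip in N (None keeps the last); returns when the fingers have stopped.
- hold(seconds).
- ik(position, orientation): joint angles nearest the present ones, or None.
- get_state(): the state.
- read_camera(name): name is "scene" or "top"; returns a dict with "image" (384x512x3 uint8, blue, green, red), "intrinsics" (3x3 intrinsics, pixels), "k1" (the pictures are not rectified: a ray, as slopes to the right and down, at radius r is drawn at 1 + k1 r^2 times it, then the intrinsics apply), "world_to_cam" (4x4, takes a point from world to camera coordinates). Camera axes: x right, y up, looking along -z (the intrinsics and any distortion apply to the point x, -y, -z); pixel columns grow to the right and rows downward; lengths in m; the calibration is good to about 2 mm. A picture is of the moment at which its call begins. There is no depth.
A pose or a line that the arm cannot do raises PlanningError and nothing moves.
- hand_in(): hands the job in, once; it reports no verdict.
The state is a dict: "clock": time; "qpos": joint angles; "qd": joint speeds; "joint_torque": joint torques, N m; "ee_pos": TCP position; "eef_rot": TCP orientation; "contact_force": force on the tool from outside, world axes, zero at the start; "ft_torque": the same for the moment, N m; "width": finger opening in m.
Only numpy, scipy, OpenCV 4.12 (cv2) and the standard library are available. Lean on these libraries where they do the work, as an engineer would, in place of code of your own. Each camera call takes 0.05 s, during which the arm holds its last target.

## Task

Clamp the mounted specimen in the little hand press for a load check: first zero the load read-out by pressing its blue button fully down and letting it come up again, then flip the press's red safety catch fully over towards the front, and only then pull the press lever by its black cross bar all the way forward to its stop. Finish while still holding the lever there with the gripper, so that the ram keeps pressing on the specimen; leave the bottles and the other loose things where they are.

Things in the scene. Friction and masses are not known exactly. Their poses are not given: they have to be found in the camera images.
- press: Grey hand press fixed to the bench. Origin on the bench; its +x points to its back, -x to its front (robot's side), y left, z up. In this frame, mm: base plate x -100 to 90, y -60 to 90, 16 thick; head x -73 to 75, y -31 to 31, top z 129; ram and nest at x -45, y 0. Only lever and catch stand above z 145. Position and yaw vary.
- lever_hinge (a point): Axis of the lever: a horizontal shaft along the press's y through this point, press frame (0, 0, 105) mm. Axes as press.
- lever_bar (a point): Centre of the lever's black round cross bar, 18 mm thick, 70 mm long, along the press's y, on two thin arms at y +-42 mm. At joint value q it is at press-frame x = 115 sin(0.35-q), z = 105 + 115 cos(0.35-q) mm. Pinch it from above, front and back, between the arms; it may turn between the fingers.
- lever (a joint): Lever angle, rad: 0 at start, leaning 0.35 to the back; grows as the bar is pulled to the front (press -x); 1.0 is the front stop. A spring returns it: about 3 N at the bar at first, 8 N at the stop. With the catch closed it is blocked after about 0.1. It drives the ram down 35 mm per rad; the ram's foot meets the specimen at about 0.8.
- catch_hinge (a point): Axis of the safety catch: along the press's y, press frame (-85, 89, 108) mm (the point below the middle of the paddle). Axes as press.
- catch_paddle (a point): Middle of the top edge of the red catch paddle, a flat tab 24 mm wide (press y), 8 mm thick, reaching from 4 to 56 mm from catch_hinge. Closed, it leans 0.4 rad from upright to the press's back; push its back face to the front (press -x). The steel prop bar beside it (press y 55 to 67 mm) rises with it and frees the lever.
- catch (a joint): Angle of the safety catch in rad: 0 closed (starts at 0 to 0.08), grows as the paddle is flipped to the front, 1.1 is its stop (paddle leaning 0.7 rad to the front). It stays where it is left; about 1 to 2 N at the paddle moves it.
- foot: Black round sprung foot under the ram, 24 mm wide; origin at the centre of its underside. With the lever at its stop it presses on the specimen with about 3 to 4 N.
- specimen: Mounted specimen, a dark red disc 30 mm wide and 16 mm high, loose in the nest under the ram (a shallow aluminium cup 44 mm wide, floor at z 22 mm, 14 mm high); origin at the centre of its underside.
- readout: Grey load read-out box, 70 (x) x 104 (y) x 80 mm high, fixed to the bench in front of the press, with a flat green display and a blue button on top; origin under its centre on the bench. Position and yaw vary.
- zero_top (a point): Centre of the top of the blue button on the read-out box (26 mm wide, about 100 mm above the bench, standing 10 mm up from its black housing, pressed straight down).
- zero (a joint): Travel of the blue button in m: 0 up, 0.006 fully down; a spring (1.5 N at first, 5 N when fully down) brings it back up.
- green_bottle: Green bottle with white cap, 54 mm wide, 120 mm high, loose bystander; origin at the centre of its underside.
- brown_bottle: Brown bottle with black cap, 52 mm wide, 105 mm high, loose bystander; origin at the centre of its underside.
- dish: Glass dish with cotton wool, 68 mm wide, 20 mm high, loose bystander; origin at the centre of its underside.
- spare_specimen: Green specimen disc, 30 mm wide, 19 mm high, loose bystander; origin at the centre of its underside.

How it is judged:
By the outcome, as a careful person would: the job done as asked, in the order asked, and still so for the second after the job is handed in, while the arm keeps its last pose, push and grip.
It also fails if it takes over 58 s, if anything falls off the work surface, if the arm or the gripper's body presses on something with over 40 N, if the wrist force passes 120 N, or if a joint passes its speed limit or range.

## Working session

There is one attempt and no reset: what is moved stays moved. The work goes in short steps, each a Python script; the robot and the scene stay as the last script left them, time stands still between calls to the robot, and variables do not carry over. Pictures are saved under pics/ and viewed, and the job is handed in when it is done.

```bash
mkdir -p pics
python3 - <<'E'
from plant import *
import cv2,numpy as np
s=get_state();print({k:np.round(v,3) for k,v in s.items()},finger_overhang)
for n in("scene","top"):
    c=read_camera(n);cv2.imwrite(f"pics/{n}0.png",c["image"]);np.savez(f"{n}0.npz",**c)
    print(n,c["intrinsics"],c["k1"],np.round(c["world_to_cam"],3))
E
```

```text
{'clock': np.float64(0.0), 'qpos': array([-0.808,  0.151,  1.438, -0.   ,  1.554, -0.134]), 'qd': array([-0.001, -0.001, -0.001,  0.   , -0.001,  0.   ]), 'joint_torque': array([-0.0000e+00, -7.1306e+01, -5.7086e+01, -0.0000e+00,  9.0000e-03,
       -0.0000e+00]), 'ee_pos': array([ 0.449, -0.359,  0.256]), 'eef_rot': array([-0.001,  0.901,  0.434, -0.   ]), 'contact_force': array([ 0.233,  0.006, -0.207]), 'ft_torque': array([-0.003, -0.034,  0.045]), 'width': np.float64(0.086)} 0.025
scene [[361.32536829   0.         252.63495924]
 [  0.         361.32536829 189.39515121]
 [  0.           0.           1.        ]] -0.08280155253362331 [[ 0.591  0.807 -0.011 -0.398]
 [-0.641  0.478  0.6    0.203]
 [ 0.49  -0.347  0.8   -1.259]
 [ 0.     0.     0.     1.   ]]
top [[464.68757265   0.         247.55265513]
 [  0.         464.68757265 190.17677507]
 [  0.           0.           1.        ]] -0.12517794573296112 [[ 0.029 -1.     0.01   0.093]
 [ 0.992  0.03   0.125 -0.546]
 [-0.125  0.006  0.992 -1.327]
 [ 0.     0.     0.     1.   ]]
```

View pics/scene0.png

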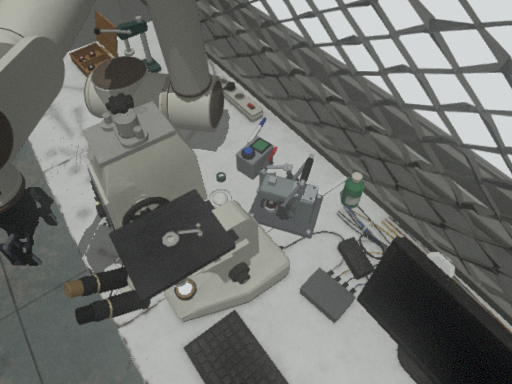

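View pics/top0.png

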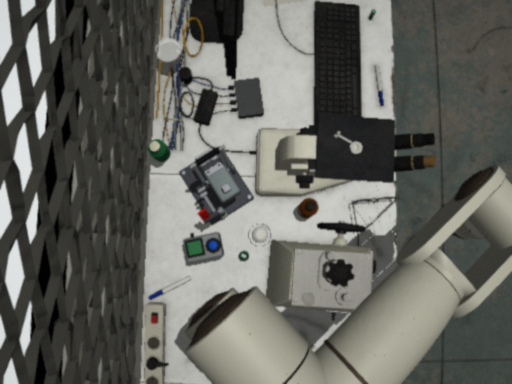

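The top view shows the press at about (217,185) with its red catch at (204,214), the read-out with its blue button at (213,245), and the green bottle at (159,150). I'll zoom in on both views.

Run:
```python
import cv2
a=cv2.imread("pics/top0.png")[130:280,140:290];cv2.imwrite("pics/topz.png",cv2.resize(a,(600,600),interpolation=cv2.INTER_CUBIC))
a=cv2.imread("pics/scene0.png")[105:255,205:375];cv2.imwrite("pics/scenez.png",cv2.resize(a,(680,600),interpolation=cv2.INTER_CUBIC))
```

```text
(no output)
```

View pics/topz.png

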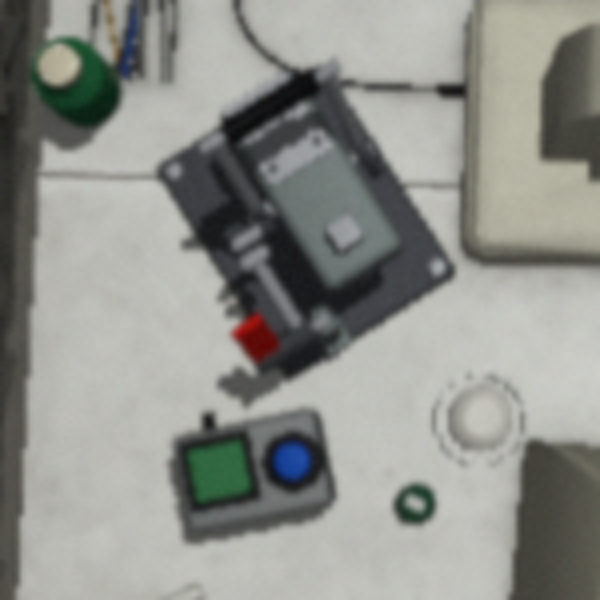

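View pics/scenez.png

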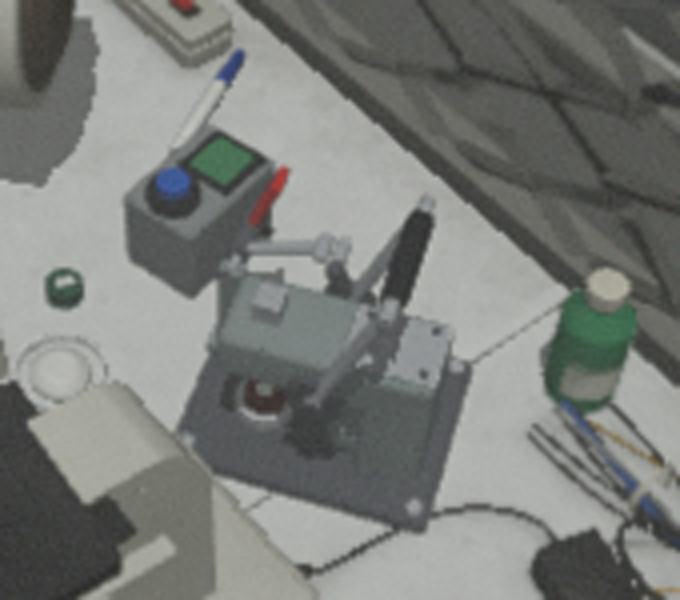

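```bash
cat > h.py <<'E'
import numpy as np,cv2
from scipy.optimize import least_squares
def proj(c,P):
    P=np.atleast_2d(P);q=P@c["world_to_cam"][:3,:3].T+c["world_to_cam"][:3,3]
    u=np.c_[q[:,0]/-q[:,2],-q[:,1]/-q[:,2]];u=u*(1+float(c["k1"])*(u**2).sum(1,keepdims=True))
    K=c["intrinsics"];return u*[K[0,0],K[1,1]]+[K[0,2],K[1,2]]
def ray(c,px):
    K=c["intrinsics"];d=np.array([[float(c["k1"]),0,0,0]])
    D=(np.array(px,float)-[K[0,2],K[1,2]])/[K[0,0],K[1,1]]
    u=D.copy()
    for _ in range(30):u=D/(1+float(c["k1"])*(u@u))
    R=c["world_to_cam"][:3,:3];t=c["world_to_cam"][:3,3]
    return -R.T@t,R.T@np.array([u[0],-u[1],-1])
def onz(c,px,z):
    o,d=ray(c,px);return o+d*(z-o[2])/d[2]
def tri(c1,p1,c2,p2):
    A=np.zeros((3,3));b=np.zeros(3)
    for c,p in((c1,p1),(c2,p2)):
        o,d=ray(c,p);d=d/np.linalg.norm(d);M=np.eye(3)-np.outer(d,d);A+=M;b+=M@o
    X=np.linalg.solve(A,b);return X,[np.linalg.norm(proj(c,X)[0]-p) for c,p in((c1,p1),(c2,p2))]
def blob(img,lo,hi,roi):
    x0,y0,x1,y1=roi;h=cv2.cvtColor(img[y0:y1,x0:x1],cv2.COLOR_BGR2HSV);m=cv2.inRange(h,lo,hi)
    n,l,s,ce=cv2.connectedComponentsWithStats(m)
    k=1+np.argmax(s[1:,4]);return ce[k]+[x0,y0],s[k],(l==k)
def press(o,yaw):
    c,s=np.cos(yaw),np.sin(yaw)
    return lambda p:np.array([o[0]+c*p[0]-s*p[1],o[1]+s*p[0]+c*p[1],p[2]])
E
python3 - <<'E'
from h import *
T=dict(np.load("top0.npz"));S=dict(np.load("scene0.npz"))
z=lambda x,y:(140+(x+.5)/4-.5,130+(y+.5)/4-.5)
w=lambda x,y:(205+(x+.5)/4-.5,105+(y+.5)/4-.5)
b=blob(T["image"],(105,150,60),(130,255,255),(190,230,230,265));bs=blob(S["image"],(105,150,60),(130,255,255),(235,140,262,165))
print("btn",b[:2],bs[:2],onz(T,b[0],.1),tri(T,b[0],S,bs[0]),onz(S,bs[0],.098))
r=blob(T["image"],(0,150,60),(8,255,255),(190,200,220,225));rs=blob(S["image"],(0,140,50),(8,255,255),(262,143,280,165))
print("red",r[:2],rs[:2],tri(T,r[0],S,rs[0]))
print("bar+y",tri(T,z(225,127),S,w(427,212)))
print("bar-y",tri(T,z(318,82),S,w(397,300)))
print("bar mid",tri(T,z(272,104),S,w(411,256)))
for n,p in dict(backleft=(172,171),frontright=(437,267)).items():print(n,onz(T,z(*p),.017))
for n,p in dict(backright=(414,506),backleft=(457,367),frontright=(188,440)).items():print(n,onz(S,w(*p),.017))
print("readout disp corners",[onz(T,z(*p),.08)[:2].round(4) for p in((181,445),(245,433),(255,497),(193,508))])
print("head corners",[onz(T,z(*p),.129)[:2].round(4) for p in((260,180),(325,132),(400,240),(335,290))])
E
```

```text
btn (array([212.59756098, 244.68292683]), array([18, 10, 10, 10, 82], dtype=int32)) (array([247. , 150.2]), array([11,  9,  3,  3,  5], dtype=int32)) [0.38025165 0.20145642 0.1       ] (array([0.3790092 , 0.19927741, 0.10122287]), [np.float64(0.8851008686914784), np.float64(0.8266440635482668)]) [0.37538982 0.1988094  0.098     ]
red (array([203.60273973, 213.76712329]), array([ 9,  8, 10, 12, 73], dtype=int32)) (array([274.16666667, 150.33333333]), array([10,  5,  5,  6, 12], dtype=int32)) (array([0.46214264, 0.22687987, 0.15333724]), [np.float64(0.8983334944888824), np.float64(0.8713983866984097)])
bar+y (array([0.58768543, 0.2433259 , 0.22519694]), [np.float64(0.19344636574660692), np.float64(0.20306242941805008)])
bar-y (array([0.62194693, 0.18775302, 0.2152409 ]), [np.float64(0.637405304602329), np.float64(0.6991717503508431)])
bar mid (array([0.60485478, 0.21507978, 0.21995161]), [np.float64(0.062420022653815146), np.float64(0.06697565087373321)])
backleft [0.592203   0.30454887 0.017     ]
frontright [0.52625322 0.1048813  0.017     ]
backright [0.65966132 0.19947832 0.017     ]
backleft [0.58988002 0.30317697 0.017     ]
frontright [0.52309379 0.10660171 0.017     ]
readout disp corners [array([0.3885, 0.2808]), array([0.3983, 0.2363]), array([0.354 , 0.2276]), array([0.345 , 0.2705])]
head corners [array([0.5698, 0.2286]), array([0.6044, 0.1854]), array([0.5314, 0.1316]), array([0.4959, 0.1746])]
```

Run:
```python
from h import *
T=dict(np.load("top0.npz"));S=dict(np.load("scene0.npz"))
obs=[]
z=lambda x,y:np.array((140+(x+.5)/4-.5,130+(y+.5)/4-.5))
w=lambda x,y:np.array((205+(x+.5)/4-.5,105+(y+.5)/4-.5))
sc=lambda x,y:(x,y,.018)
obs=[(T,(.077,.0775,.018),z(172,171)),(T,(-.087,-.0475,.018),z(437,267)),
(S,(.077,-.0475,.018),w(414,506)),(S,(.077,.0775,.018),w(457,367)),(S,(-.087,-.0475,.018),w(188,440)),
(T,(.0394,0,.216),z(272,104)),(S,(.0394,0,.215),w(411,256)),
(T,(-.073,.031,.129),z(335,290)),(T,(-.073,-.031,.129),z(400,240))]
def f(v):
    P=press(v[:2],v[2]);return np.concatenate([proj(c,P(p))[0]-u for c,p,u in obs])
r=least_squares(f,[.56,.2,.6],loss="soft_l1");print(r.x,np.degrees(r.x[2]));print(r.fun.reshape(-1,2).round(1))
P=press(r.x[:2],r.x[2]);
for n,p in dict(bar=(.0394,0,.213),bar0=(.0394,.035,.213),bar1=(.0394,-.035,.213)).items():print(n,P(p).round(4))
for q in(0,.08):print("paddle top",P((-.085+.056*np.sin(.4-q),.089,.108+.056*np.cos(.4-q))).round(4))
def draw(c,name,z,org,pts):
    im=c["image"].copy();im=cv2.resize(im[org[1]:org[1]+150,org[0]:org[0]+160],None,fx=4,fy=4,interpolation=cv2.INTER_CUBIC)
    for p in pts:
        u=(proj(c,P(p))[0]-org+.5)*4-.5;cv2.circle(im,tuple(int(round(a)) for a in u),3,(255,0,255),-1)
    cv2.imwrite(name,im)
pts=[(x,y,.016) for x in(-.1,.09) for y in(-.06,.09)]+[(x,y,.129) for x in(-.073,.075) for y in(-.031,.031)]+[(.0394,y,.213) for y in(-.035,.035)]+[(-.085+.056*np.sin(.4),y,.108+.056*np.cos(.4)) for y in(.077,.101)]+[(-.085+.004*np.sin(.4),y,.108) for y in(.077,.101)]+[(-.045,0,.035)]
draw(T,"pics/topf.png",4,np.array((140,130)),pts);draw(S,"pics/scf.png",4,np.array((205,105)),pts)
```

```text
[0.57155337 0.19444621 0.60321353] 34.561589247712845
[[ 0.8  0.4]
 [-0.4 -0.3]
 [ 0.5  0.5]
 [-0.   0.3]
 [ 0.6  0.8]
 [-0.6  0.6]
 [ 0.   0.8]
 [-1.5  0.7]
 [ 1.5  0.9]]
bar [0.604  0.2168 0.213 ]
bar0 [0.5841 0.2456 0.213 ]
bar1 [0.6239 0.188  0.213 ]
paddle top [0.469  0.2319 0.1596]
paddle top [0.4656 0.2295 0.1612]
```

View pics/topf.png

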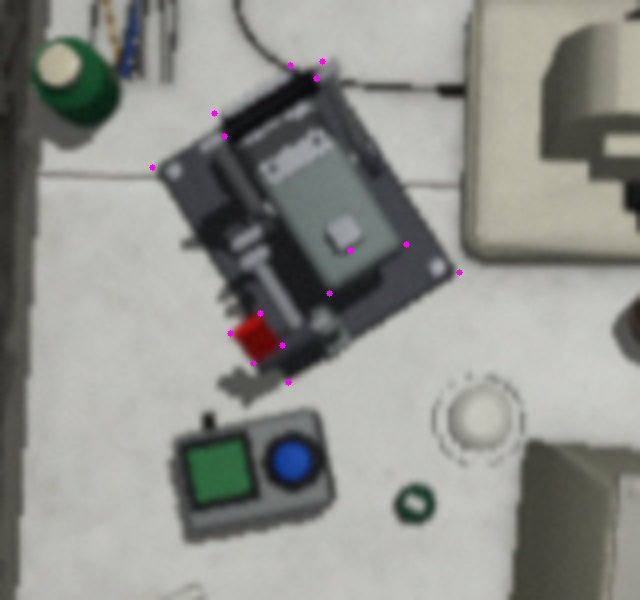

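View pics/scf.png

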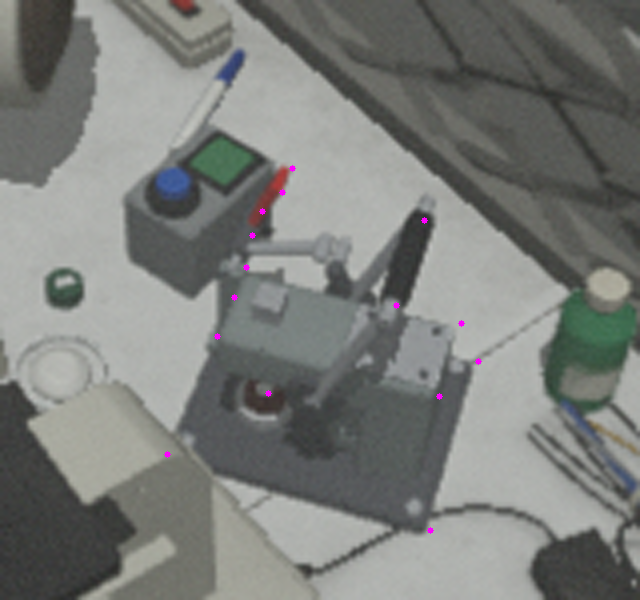

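Run:
```python
import cv2
a=cv2.imread("pics/scene0.png")[0:330,30:300];cv2.imwrite("pics/sz2.png",cv2.resize(a,None,fx=1.8,fy=1.8,interpolation=cv2.INTER_CUBIC))
a=cv2.imread("pics/top0.png")[110:384,170:470];cv2.imwrite("pics/tz2.png",cv2.resize(a,None,fx=2,fy=2,interpolation=cv2.INTER_CUBIC))
```

```text
(no output)
```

View pics/sz2.png

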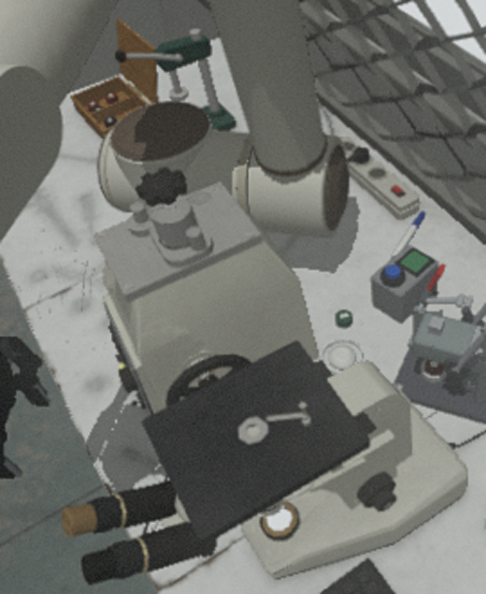

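View pics/tz2.png

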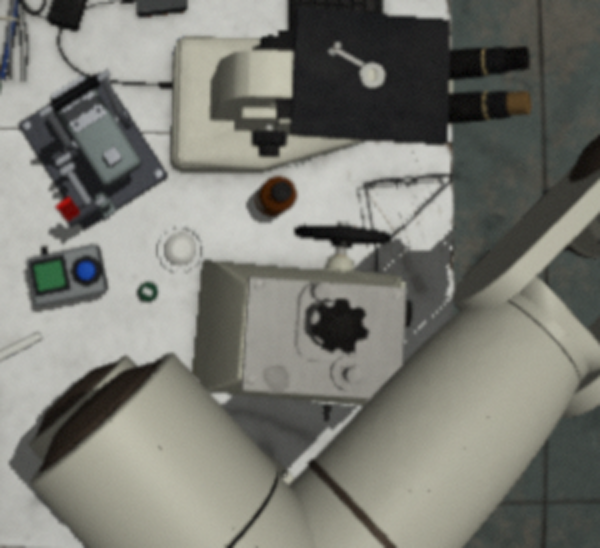

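Run:
```python
from h import *
T=dict(np.load("top0.npz"));S=dict(np.load("scene0.npz"))
t=lambda x,y:(170+x/2,110+y/2); s=lambda x,y:(30+x/1.8,y/1.8)
print("knob",tri(T,t(338,323),S,s(160,182)))
print("plate corner xy+",tri(T,t(248,278),S,s(262,237)))
X=tri(T,t(248,278),S,s(262,237))[0]
for p in((405,282),(403,402),(245,390),(198,262),(195,390)):print(onz(T,t(*p),X[2]).round(3),onz(T,t(*p),0.01).round(3))
print("stage",tri(T,t(372,75),S,s(255,430)))
print("stage corner",tri(T,t(292,10),S,s(370,440)),[onz(T,t(*p),.3).round(3) for p in((292,12),(292,135),(230,55))])
```

```text
knob (array([ 0.32845216, -0.08950094,  0.39541633]), [np.float64(1.0361451523369591), np.float64(1.0644623851857051)])
plate corner xy+ (array([ 0.37467163, -0.00186466,  0.28981054]), [np.float64(0.1030864554210676), np.float64(0.10381636760834193)])
[ 0.374 -0.189  0.29 ] [ 0.375 -0.267  0.01 ]
[ 0.234 -0.188  0.29 ] [ 0.198 -0.266  0.01 ]
[ 0.245 -0.001  0.29 ] [ 0.212 -0.032  0.01 ]
[0.392 0.057 0.29 ] [0.397 0.042 0.01 ]
[0.243 0.057 0.29 ] [0.21  0.041 0.01 ]
stage (array([ 0.62278872, -0.14758133,  0.29111817]), [np.float64(0.5010007976888754), np.float64(0.6581961135048444)])
stage corner (array([ 0.70115309, -0.05332779,  0.28381856]), [np.float64(0.8042656468787959), np.float64(1.0635025380894347)]) [array([ 0.695, -0.049,  0.3  ]), array([ 0.544, -0.05 ,  0.3  ]), array([0.639, 0.025, 0.3  ])]
```

```bash
cat >> h.py <<'E'
from scipy.spatial.transform import Rotation as Ro
O=np.array([.5705,.194]);YAW=.595
P=press(O,YAW)
def quat(yaw,flip=False):
    c,s=np.cos(yaw),np.sin(yaw);k=-1 if flip else 1
    R=np.array([[-s*k,c*k,0],[c*k,s*k,0],[0,0,-1]]).T
    x,y,z,w=Ro.from_matrix(R).as_quat();return [w,x,y,z]
def rep(t=""):
    from plant import get_state
    s=get_state();print(t,"t%.2f"%s["clock"],s["ee_pos"].round(4),"F",s["contact_force"].round(1),"w%.4f"%s["width"],flush=True);return s
E
python3 - <<'E'
from h import *
from plant import *
s=rep()
for f in(0,1):
    q=quat(YAW,f)
    for p in((.3795,.2005,.5),(.3795,.2005,.14),P((-.03,.089,.2)),P((-.07,0,.25))):
        j=ik(list(p),q);print(f,None if j is None else np.round(j,2))
command_gripper(0.0,60)
servo_line([.449,-.359,.5],speed=.25);rep("up")
E
```

```text
t0.10 [ 0.4491 -0.3587  0.2558] F [ 0.5 -1.2 -0.3] w0.0852
0 [ 0.31 -0.12  1.22 -0.    2.04 -0.29]
0 [ 0.31 -0.09  1.92 -0.    1.31 -0.29]
0 [ 0.33  0.14  1.57 -0.    1.44 -0.27]
0 [ 0.15  0.07  1.54 -0.    1.53 -0.45]
1 None
1 None
1 None
1 [ 0.15  0.07  1.54 -0.    1.53  2.7 ]
up t1.99 [ 0.449  -0.359   0.4989] F [-0.3 -0.2 -0.3] w-0.0001
```

Run:
```python
from h import *
from plant import *
q=quat(YAW)
goto([.3795,.2005,.45],q);rep("above")
servo_line([.3795,.2005,.16],speed=.2);rep("low")
c=read_camera("top");cv2.imwrite("pics/t1.png",cv2.resize(c["image"][110:310,120:320],(600,600)))
c=read_camera("scene");cv2.imwrite("pics/s1.png",cv2.resize(c["image"][60:260,160:360],(600,600)))
```

```text
above t4.03 [0.38   0.2001 0.4499] F [ 0.8 -0.1 -0.1] w-0.0001
low t5.62 [0.3799 0.2006 0.1608] F [-0.3 -0.4  0.7] w-0.0001
```

View pics/s1.png

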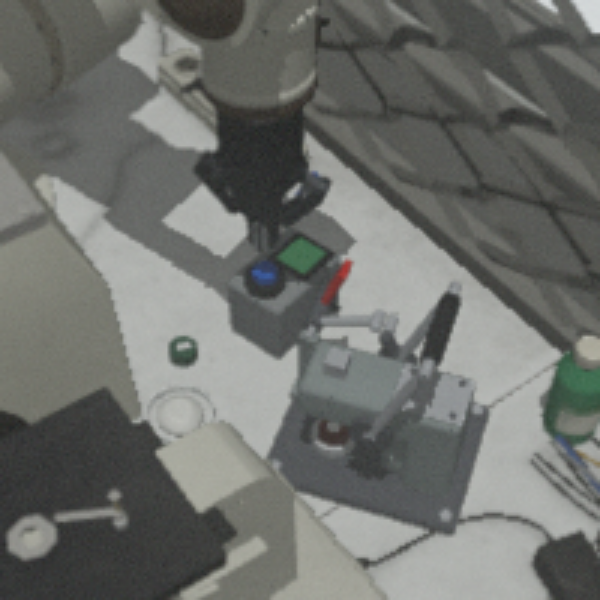

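View pics/t1.png

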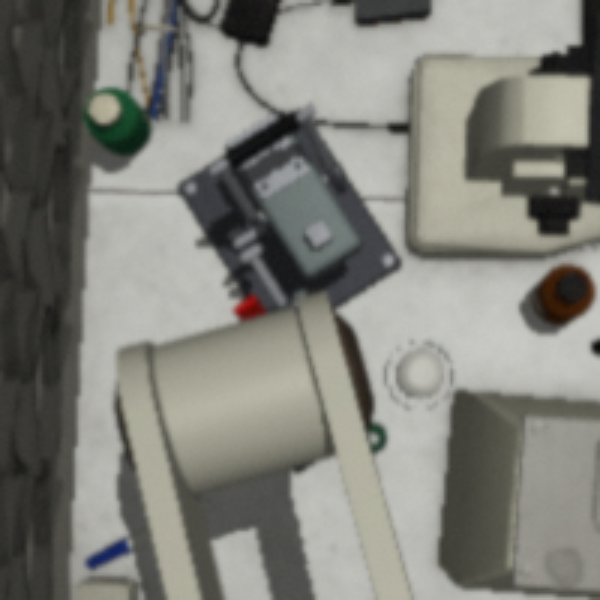

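The closed fingertips at (263,245) in the scene view are right above the blue button at (263,275). I'll press it now, watching the force.

Run:
```python
from h import *
from plant import *
p=[.3795,.2005]
f0=get_state()["contact_force"][2]
servo_line(p+[.130],speed=.1);rep()
z=.127
while z>.111:
    servo_line(p+[z],speed=.02);s=rep("z%.4f"%z)
    if s["contact_force"][2]-f0>13: break
    z-=.0015
hold(.3);rep("bottom")
servo_line(p+[.15],speed=.06);rep("off")
c=read_camera("scene");cv2.imwrite("pics/s2.png",cv2.resize(c["image"][110:210,210:310],(600,600)))
```

```text
t6.17 [0.3795 0.2005 0.1302] F [-0.3  0.3  0.2] w0.0005
z0.1270 t6.47 [0.3796 0.2005 0.1272] F [-0.2  0.5  0.8] w-0.0003
z0.1255 t6.72 [0.3797 0.2006 0.1257] F [-0.  -0.5  2.5] w0.0001
z0.1240 t6.97 [0.3796 0.2005 0.1241] F [2.  0.5 3.2] w0.0002
z0.1225 t7.22 [0.3796 0.2005 0.1226] F [0.9 0.5 4.5] w-0.0001
z0.1210 t7.47 [0.3796 0.2005 0.1211] F [0.7 0.7 4. ] w-0.0003
z0.1195 t7.72 [0.3798 0.2006 0.1206] F [-5.8 -2.1 26.3] w-0.0001
bottom t8.03 [0.3798 0.2006 0.1207] F [-6.2 -2.  25.5] w-0.0002
off t8.68 [0.3794 0.2005 0.1498] F [ 0.4 -0.2  0. ] w0.0003
```

View pics/s2.png

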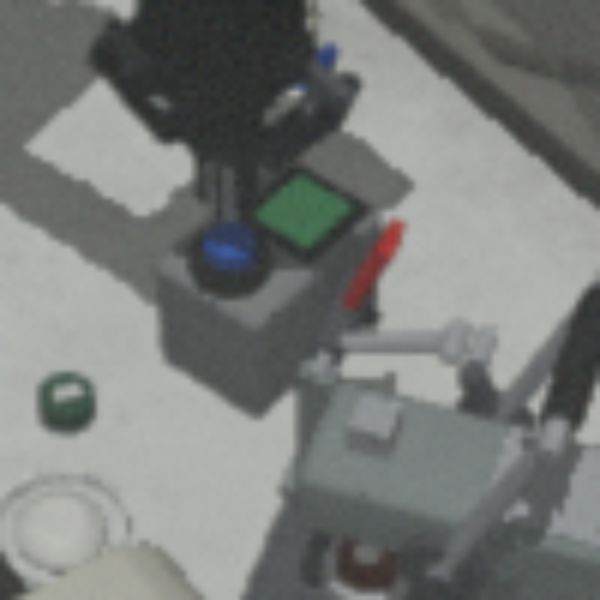

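Run:
```python
from h import *
from plant import *
servo_line([.3795,.2005,.25],speed=.2)
X=-.028
servo_line(P((X,.089,.25)),speed=.15)
servo_line(P((X,.089,.20)),speed=.12);rep("near")
z=.195
while z>.1655:
    servo_line(P((X,.089,z)),speed=.04);s=rep()
    if np.abs(s["contact_force"]).max()>5:print("contact");break
    z-=.0095
c=read_camera("top");cv2.imwrite("pics/t3.png",cv2.resize(c["image"][140:260,150:270],(600,600)))
c=read_camera("scene");cv2.imwrite("pics/s3.png",cv2.resize(c["image"][90:210,220:340],(600,600)))
```

```text
near t10.96 [0.4975 0.252  0.2007] F [-0.3 -0.1  0.3] w-0.0002
 t11.23 [0.4975 0.252  0.1952] F [-0.8  0.2  0. ] w0.0001
 t11.62 [0.4973 0.252  0.1852] F [ 0.5 -0.7 -0.5] w0.0000
 t12.00 [0.4973 0.252  0.1757] F [ 0.6 -0.3  0.1] w-0.0001
 t12.38 [0.4973 0.252  0.1662] F [-0.  -0.7  0.3] w0.0003
```

View pics/s3.png

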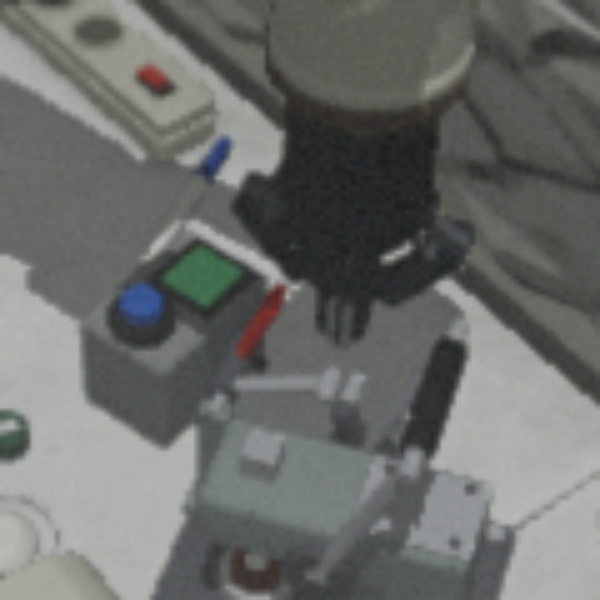

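View pics/t3.png

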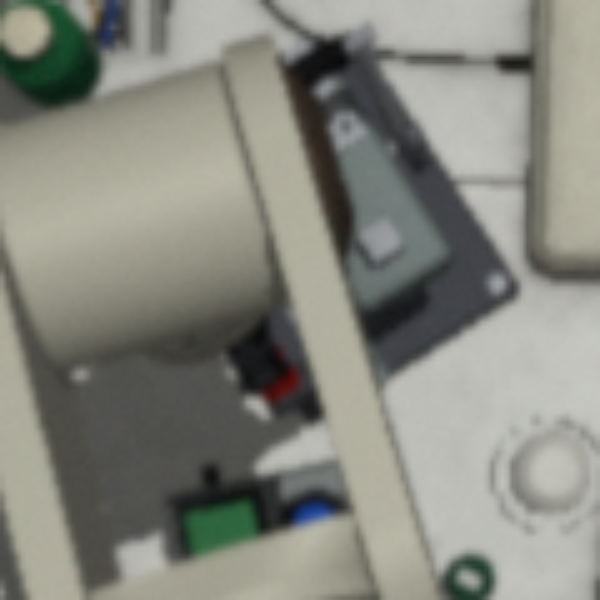

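Run:
```python
from h import *
from plant import *
y=np.array([-np.cos(YAW),-np.sin(YAW)])
x=-.028
servo_line(P((-.04,.089,.166)),speed=.05);rep()
x=-.045
while x>-.112:
    servo_line(P((x,.089,.166)),speed=.04);s=rep("x%.3f"%x)
    if s["contact_force"][:2]@-y>9:print("stop");break
    x-=.004 if x<-.085 else .008
c=read_camera("top");cv2.imwrite("pics/t4.png",cv2.resize(c["image"][140:260,150:270],(600,600)))
c=read_camera("scene");cv2.imwrite("pics/s4.png",cv2.resize(c["image"][90:210,220:340],(600,600)))
```

```text
t12.88 [0.4873 0.2451 0.1662] F [-0.3  0.3  0.4] w0.0000
x-0.045 t13.15 [0.4833 0.2424 0.1661] F [-0.  -0.1 -0. ] w0.0001
x-0.053 t13.50 [0.4765 0.2379 0.1661] F [ 0.3  0.8 -0.4] w0.0001
x-0.061 t13.85 [0.4699 0.2334 0.166 ] F [ 0.5 -0.2 -0.2] w-0.0004
x-0.069 t14.20 [0.4633 0.2289 0.166 ] F [-0.6  0.   0.3] w0.0000
x-0.077 t14.55 [0.4567 0.2244 0.166 ] F [ 0.4  0.6 -0.2] w-0.0002
x-0.085 t14.90 [0.45   0.2199 0.1661] F [0.5 0.1 1.4] w0.0003
x-0.089 t15.15 [0.4468 0.2177 0.166 ] F [ 0.2 -0.3  0.5] w0.0001
x-0.093 t15.40 [0.4434 0.2155 0.166 ] F [-0.7  0.2  0.4] w-0.0000
x-0.097 t15.65 [0.4401 0.2132 0.166 ] F [-0.3  0.1 -0.2] w0.0000
x-0.101 t15.90 [0.4368 0.211  0.1661] F [ 0.2 -0.   0.4] w-0.0001
x-0.105 t16.15 [0.4349 0.2095 0.1669] F [10.8  8.4  1.3] w-0.0002
stop
```

View pics/s4.png

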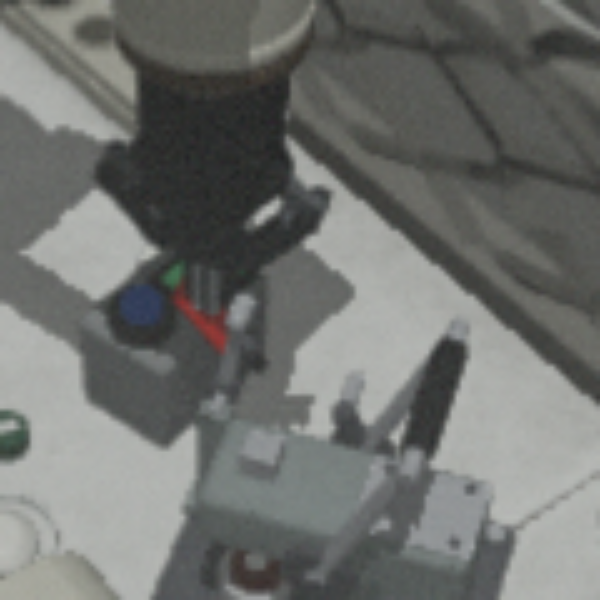

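Run:
```python
from h import *
from plant import *
servo_line(P((-.097,.089,.166)),speed=.05)
servo_line(P((-.097,.089,.30)),speed=.2);rep()
command_gripper(.055,25)
servo_line(P((.0394,0,.30)),speed=.2);rep("over")
c=read_camera("scene");cv2.imwrite("pics/s5.png",cv2.resize(c["image"][70:210,220:360],(600,600)))
c=read_camera("top");cv2.imwrite("pics/t5.png",cv2.resize(c["image"][140:260,150:270],(600,600)))
```

```text
t17.38 [0.4399 0.2132 0.2987] F [-0.5 -0.3 -0.1] w-0.0002
over t18.91 [0.6026 0.2161 0.3001] F [-0.5 -0.9  0.3] w0.0551
```

View pics/s5.png

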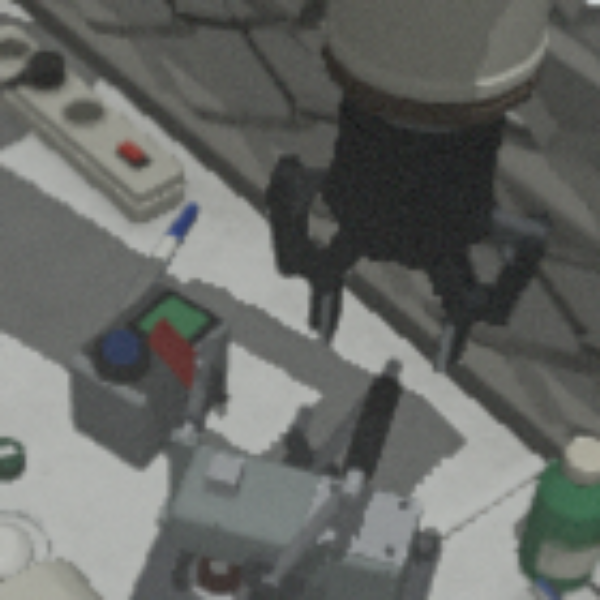

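View pics/t5.png

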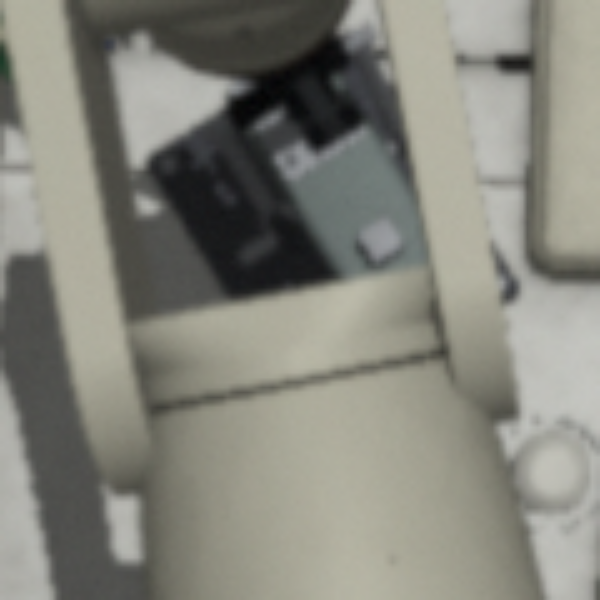

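The catch has stayed flipped: the paddle is at (175,350) in the scene view and leans to the front. The open fingers straddle the black bar. I'll lower and pinch it.

Run:
```python
from h import *
from plant import *
servo_line(P((.0394,0,.25)),speed=.1);s=rep()
servo_line(P((.0394,0,.217)),speed=.06);s=rep("down")
if np.abs(s["contact_force"]).max()<6:
    command_gripper(.0,25);rep("gripped")
c=read_camera("scene");cv2.imwrite("pics/s6.png",cv2.resize(c["image"][70:210,220:360],(600,600)))
```

```text
t19.66 [0.6032 0.2161 0.2506] F [ 1.   0.9 -0. ] w0.0549
down t20.36 [0.6032 0.2161 0.2172] F [-0.4  0.6 -0. ] w0.0548
gripped t20.77 [0.6033 0.2162 0.2174] F [0.6 0.3 2.2] w0.0169
```

View pics/s6.png

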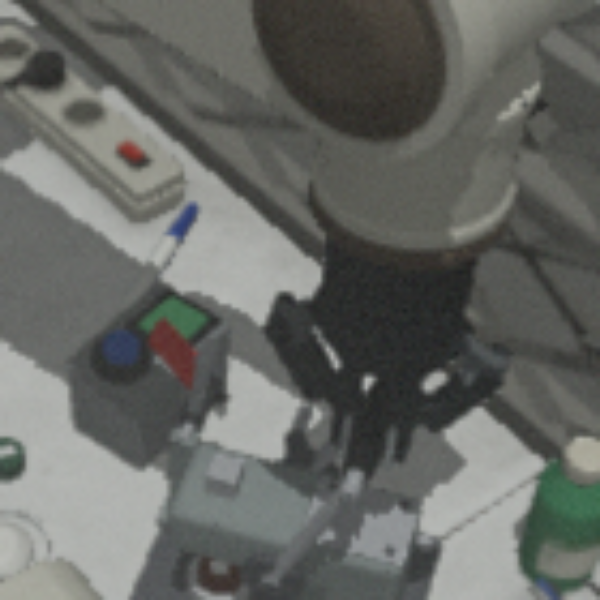

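Run:
```python
from h import *
from plant import *
command_gripper(0,60);rep()
y=np.array([np.cos(YAW),np.sin(YAW)])
for q in[.1,.2,.35,.5,.65,.8,.88,.94,.97,1.0]:
    a=.35-q
    servo_line(P((.115*np.sin(a),0,.105+.115*np.cos(a)+.0042)),speed=.06);s=rep("q%.2f"%q)
    f=s["contact_force"];fx=f[:2]@y;print("   fx %.1f fz %.1f"%(fx,f[2]))
    if np.linalg.norm(f)>22:print("STOP");break
c=read_camera("scene");cv2.imwrite("pics/s7.png",cv2.resize(c["image"][70:210,220:360],(600,600)))
```

```text
t21.04 [0.6033 0.2162 0.2174] F [1.7 0.8 6.3] w0.0163
q0.10 t21.38 [0.5945 0.2102 0.2215] F [4.4 3.3 8.9] w0.0164
   fx 5.5 fz 8.9
q0.20 t21.73 [0.5855 0.204  0.2245] F [ 5.8  3.6 15.5] w0.0160
   fx 6.8 fz 15.5
q0.35 t22.16 [0.5716 0.1945 0.2258] F [ 7.3  4.5 12.9] w0.0158
   fx 8.6 fz 12.9
q0.50 t22.59 [0.5568 0.1845 0.2238] F [ 3.1  1.  10.4] w0.0164
   fx 3.1 fz 10.4
q0.65 t23.02 [0.5432 0.1752 0.22  ] F [ 5.1  3.4 10. ] w0.0158
   fx 6.2 fz 10.0
q0.80 t23.46 [0.5295 0.166  0.2129] F [4.2 0.8 3.3] w0.0162
   fx 3.9 fz 3.3
q0.88 t23.76 [0.5231 0.1616 0.2092] F [6.4 3.9 8.8] w0.0160
   fx 7.5 fz 8.8
q0.94 t24.02 [0.5184 0.1584 0.2061] F [ 3.1  1.9 13.5] w0.0160
   fx 3.6 fz 13.5
q0.97 t24.27 [0.5158 0.1566 0.2035] F [4.1 0.9 7.9] w0.0160
   fx 3.9 fz 7.9
q1.00 t24.52 [0.5138 0.1552 0.2017] F [5.3 2.7 9.5] w0.0164
   fx 5.8 fz 9.5
```

View pics/s7.png

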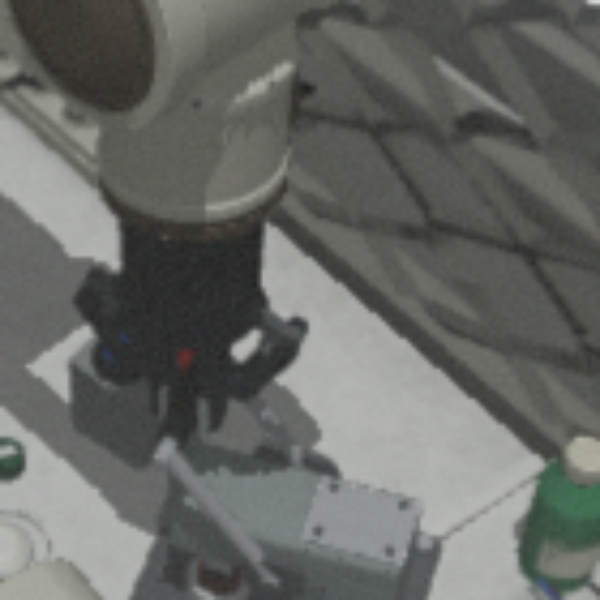

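Run:
```python
from h import *
from plant import *
y=np.array([np.cos(YAW),np.sin(YAW)])
for q in np.arange(1.01,1.10,.01):
    a=.35-q
    servo_line(P((.115*np.sin(a),0,.105+.115*np.cos(a)+.0042)),speed=.01);s=rep("q%.2f"%q)
    f=s["contact_force"];ft=f[:2]@y*np.cos(a)-f[2]*np.sin(a);fr=f[:2]@y*np.sin(a)+f[2]*np.cos(a);print("   tangential %.1f radial %.1f"%(ft,fr))
    if ft>24:print("STOP");break
hold(.3);rep()
c=read_camera("scene");cv2.imwrite("pics/s8.png",cv2.resize(c["image"][110:230,230:350],(600,600)));np.savez("s8.npz",**c)
c=read_camera("top");cv2.imwrite("pics/t8.png",cv2.resize(c["image"][130:280,130:280],(600,600)))
```

```text
q1.01 t24.84 [0.5132 0.1548 0.2011] F [ 6.7  2.8 10. ] w0.0158
   tangential 11.7 radial 3.5
q1.02 t25.11 [0.5129 0.1546 0.2009] F [ 9.2  6.1 13. ] w0.0161
   tangential 16.7 radial 3.4
q1.03 t25.38 [0.5127 0.1545 0.2007] F [12.3 10.  15.9] w0.0165
   tangential 22.3 radial 2.5
q1.04 t25.64 [0.5125 0.1543 0.2005] F [16.1 12.  19.5] w0.0161
   tangential 27.9 radial 2.3
STOP
 t25.94 [0.5125 0.1543 0.2005] F [15.5 12.7 18.9] w0.0161
```

View pics/s8.png

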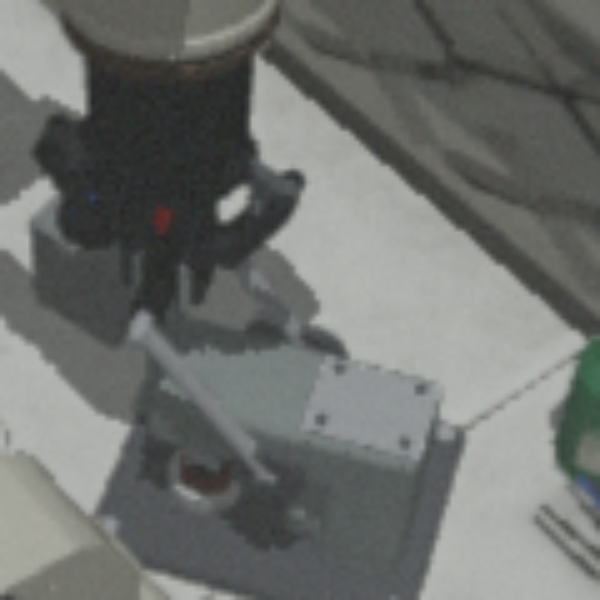

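View pics/t8.png

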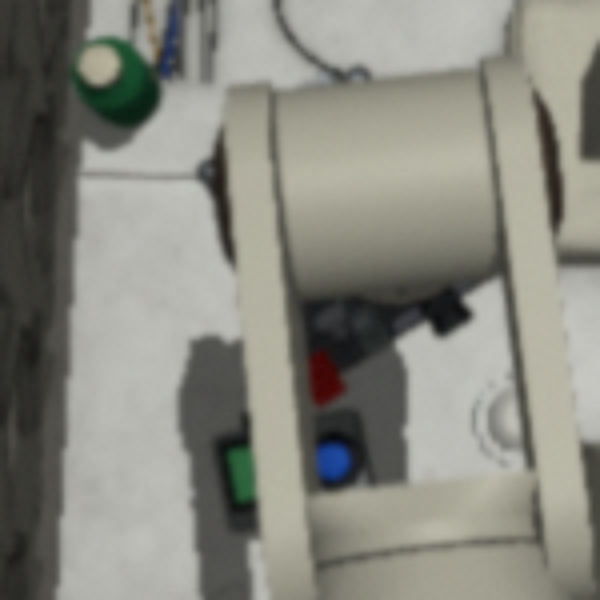

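Run:
```python
from h import *
from plant import *
rep();print(hand_in())
```

```text
t26.04 [0.5125 0.1543 0.2005] F [15.2 13.1 18.7] w0.0159
the job is handed in; nothing more can be done
None
```

I did the three steps in the order asked and handed the job in at about 26 s, with the gripper still holding the lever at its front stop.

- **Zero button:** I pressed it about 6 mm down until it stopped hard at about 26 N. In the pictures afterwards it was up again.
- **Safety catch:** I pushed it forward until it stopped hard at about 14 N. Pictures during and after the pull show the paddle leaning to the front, with the prop bar raised.
- **Lever:** I gripped the cross bar at 60 N and pulled it along its arc. The force then rose steeply over tenths of a millimetre, which I took as the stop. At hand-in the pull was steady at about 28 N and the finger opening was steady at 16 mm.
- **Foot and bystanders:** The foot on the specimen was mostly hidden, so that contact rests on the lever being at its stop. I saw no bystander out of place in the pictures. The brown bottle and the spare specimen were out of sight in the last ones, and I did not measure any of them.

No check failed. My press fit had about 1 to 1.5 pixels of residual error, so I relied on the force stops rather than the computed positions for each end point.

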